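Switch off a stirring plate and set its bottle aside

ROBOT

A 6-joint arm with a two-finger parallel gripper is mounted at the origin on the work surface. World frame = base frame: x ahead of the robot, y to its left, z up, the work surface at z = 0. Lengths are in m, angles in rad, forces in N, time in s.
With the tool pointing down it reaches from about 0.35 to 0.975 m from the base axis. Payload 4.9 kg.
Tool frame: the origin (TCP) lies midway between the tips of the shut fingers; the grasp point (between the pads) lies 19 mm behind it; z points along the fingers, y is the direction in which the jaws open and shut (so a half turn about z gives the same grasp; the last joint's range is limited). The gripper opens to 85 mm and grips with 20 to 120 N. Pads are 22 mm wide; open, the fingers measure 114 mm over their backs; the gripper's body (76 mm by 85 mm) begins 54 mm behind the grasp point. The pads swing forward as they close: fully open they stand 13 mm farther back than shut.
Start: joints at [1.069, 0.053, 1.613, -0, 1.476, -0.119], TCP at [0.233, 0.58, 0.231] pointing down, gripper open.
Joint ranges: [-3.01, 3.01], [-1.01, 2.22], [0.06, 2.58], [-1.02, 4.17], [0.09, 2.62], [-3.14, 3.14]. Speed limits (rad/s): [2.57, 2.57, 3.14, 3.14, 3.14, 3.14].

INTERFACE

Orientations are given as a unit quaternion [w, x, y, z].
In Python, from plant import manip gives the robot as it stands. The module is installed in compiled form; this text tells all that it offers.
- The arm moves only by the tool move_arm, never from a script. Its argument "rows" is a list of rows, each an object of numbers: "tx", "ty", "tz": the shift along the tool's x, y, z in m; "ax", "ay", "az": the turn, a rotation vector about the tool's x, y, z in degrees; "jaw": the closure in counts, from 0 (fully open) to 255 (shut). In form: [{"tx": .., "ty": .., "tz": .., "ax": .., "ay": .., "az": .., "jaw": ..}, ...]. A call has 1 to 12 rows; each row shifts and turns the pose as measured when the row begins, along the tool's axes as they then stand; what a row does not reach is not made up. A row lasts 1/10 s, in which the tool goes at most 50 mm and 8.59 degrees, less where a joint would pass 70% of its speed; a pose out of reach is approached as far as the arm can. A call with a gripper value outside its range is refused whole. The fingers move at their own pace and stop on an object; the grip force is fixed at half the most. Time passes only in rows, so rows that do not move let the fingers close. It gives the time, the measured TCP pose, the force and the opening at its end, in the units of the state.
- manip.state(): the state, without advancing time (a new reading comes with each control period).
- manip.grab_frame(name): name is "scene" or "side" or "wrist"; returns a dict with "color" (420x560x3 uint8, red, green, blue), "intrinsics" (3x3 intrinsics, pixels), "R" (3x3) and "t" (3): a world point X has camera coordinates R X + t. Camera axes: x right, y down, z forward; pixel columns grow to the right and rows downward; lengths in m; the calibration is good to about 2 mm. A picture is of the moment at which its call begins. There is no depth.
- manip.job_done(): hands the job in, once; it reports no verdict.
The state is a dict: "time": time; "joint_pos": joint angles; "joint_vel": joint speeds; "joint_efforts": joint torques, N m; "tool_pos": TCP position; "tool_rot": TCP orientation; "contact_force": force on the tool from outside, world axes, zero at the start; "ft_torque": the same for the moment, N m; "gripper_width": opening from 0.0 (shut) to 1.0 (fully open).
Only numpy, scipy, OpenCV 4.12 (cv2) and the standard library are available. Lean on these libraries where they do the work, as an engineer would, in place of code of your own. Each camera call takes 0.05 s, during which the arm holds its last target.

TASK

The white bottle with the grey screw cap has been stirred enough: turn the speed knob in front of the plate it stands on anticlockwise all the way to its end stop (off). Then lift the bottle off and set it down upright on the floor of the shallow steel tray, without dropping it. The flask on the other plate must keep stirring: leave it, its knob and the other things on the bench alone.

Things in the scene. Friction and masses are not known exactly. Their poses are not given: they have to be found in the camera images.
- console: two-place magnetic stirrer, fixed, 210 mm deep (x), 360 wide (y). Origin: centre of its underside; z up, -x its front, facing the robot, +y left seen from the robot. Front panel slopes 24 degrees, from 40 mm high at x = -105 mm to 73 at x = -30, with knobs at y = +85 (left) and -85 (right). On the flat top, two steel stirring plates, 116 mm diameter, at x = 34, y = +85 and -85, top 82 mm high.
- knob_left_grip (a point): left knob, on its axis, 26 mm above the panel. Black: round skirt 60 mm diameter, its top 10 mm above the panel; on it a bar grip 56 mm long, 16 mm wide, its top 39 mm above the panel. z: knob axis, out of the panel, 24 degrees from vertical, leaning to the console's -x; x: along the bar to its white-pointer end; they turn with the knob. It runs the plate right behind it, on the console's +y side.
- knob_right_grip (a point): right knob, on its axis, 26 mm above the panel. Black: round skirt 60 mm diameter, its top 10 mm above the panel; on it a bar grip 56 mm long, 16 mm wide, its top 39 mm above the panel. z: knob axis, out of the panel, 24 degrees from vertical, leaning to the console's -x; x: along the bar to its white-pointer end; they turn with the knob. It runs the plate right behind it, on the console's -y side.
- knob_left (a joint): angle of the left knob, rad: 0 = off, the anticlockwise end stop; grows clockwise (seen facing the panel) to 4.71, so turning it off is a positive rotation about the knob's z. At 0 the pointer points at the scale's dash, down-left seen from the panel's front: 135 degrees from up-slope, anticlockwise. Friction 0.06 N m; stays where left.
- knob_right (a joint): angle of the right knob, rad: 0 = off, the anticlockwise end stop; grows clockwise (seen facing the panel) to 4.71, so turning it off is a positive rotation about the knob's z. At 0 the pointer points at the scale's dash, down-left seen from the panel's front: 135 degrees from up-slope, anticlockwise. Friction 0.06 N m; stays where left.
- knob_left_mark (a point): tip end of the left knob's white pointer line, on top of the bar, 25 mm from the knob's axis
- knob_right_mark (a point): tip end of the right knob's white pointer line, on top of the bar, 25 mm from the knob's axis
- bottle_center (a point): centre (77.5 mm above its underside) of the closed white plastic bottle with grey screw cap, 155 mm high, z up: body 70 mm diameter up to 92 mm, shoulder to a 38 mm neck at 108 mm, cap 46 mm diameter from 115 to 155 mm above the underside. 0.25 to 0.5 kg. Starts near the middle of the left or the right stirring plate.
- tray: shallow square steel tray, fixed to the bench, 180 x 180 mm outside, walls 4 mm thick and 20 mm high, floor 4 mm thick. Origin: centre of its underside on the bench; z up, x and y along its sides. Stands left or right of the console.
- flask_center (a point): centre (65 mm above its underside) of a conical amber glass flask, 88 mm diameter at the foot, 130 mm high, on the other stirring plate; not to be moved
- tipbox_center (a point): centre of a grey box with a clear lid, 89 x 129 mm, 67 mm high, on the bench on the other side of the console from the tray; not to be moved
- jar_center (a point): centre of a white plastic jar, 64 mm diameter, 85 mm high, on the bench to the right of the console; not to be moved

How it is judged:
On the way, in this order (a step that is already met when the one before it is completed fails the run):
1. the knob in front of the bottle's plate is turned to off (within 0.07 rad of the anticlockwise stop) while the bottle still stands on its plate (((y of flask_center in the frame of console below 0 m and value of joint knob_left below 0.07 rad and distance of knob_right_mark from where it was at the start of the episode below 0.0075 m) or (y of flask_center in the frame of console above 0 m and value of joint knob_right below 0.07 rad and distance of knob_left_mark from where it was at the start of the episode below 0.0075 m)) and distance of bottle_center from where it was at the start of the episode below 0.03 m), for 0.2 s.
2. the bottle stands upright on the tray's floor (x of bottle_center in the frame of tray between -0.058 and 0.058 m and y of bottle_center in the frame of tray between -0.058 and 0.058 m and z of bottle_center in the frame of tray between 0.075 and 0.09 m and angle between bottle_center's own z axis and vertical below 0.1 rad), for 0.2 s.
At the end, for the whole second after the job is handed in: The knob in front of the plate on which the bottle began is within 0.07 rad of its anticlockwise stop, the other knob within 0.3 rad of its starting angle; the bottle stands released and at rest inside the tray, on its floor, within 0.1 rad of upright (all of step 2 and ((y of flask_center in the frame of console below 0 m and value of joint knob_left below 0.07 rad and distance of knob_right_mark from where it was at the start of the episode below 0.0075 m) or (y of flask_center in the frame of console above 0 m and value of joint knob_right below 0.07 rad and distance of knob_left_mark from where it was at the start of the episode below 0.0075 m)) and linear speed of bottle below 0.02 m/s and contact force between the fingers and bottle below 0.1 N); the robot touches nothing.
It fails at once if the bottle is dropped or knocked: faster than 0.5 m/s with no finger on it (linear speed of bottle above 0.5 m/s and contact force between the fingers and bottle below 0.1 N).
It fails at once if the bottle is tipped more than 0.6 rad (angle between bottle_center's own z axis and vertical above 0.6 rad).
It fails at once if the flask is moved more than 25 mm (distance of flask_center from where it was at the start of the episode above 0.025 m).
It fails at once if the other knob is turned by more than 0.3 rad ((y of flask_center in the frame of console below 0 m and not (distance of knob_right_mark from where it was at the start of the episode below 0.0075 m)) or (y of flask_center in the frame of console above 0 m and not (distance of knob_left_mark from where it was at the start of the episode below 0.0075 m))).
It fails at once if the box with the clear lid or the jar is moved more than 30 mm (distance of any of tipbox_center, jar_center from where it was at the start of the episode above 0.03 m).
It also fails if it takes over 72 s, if anything falls off the work surface, if the arm or the gripper's body presses on something with over 40 N, if the wrist force passes 120 N, or if a joint passes its speed limit or range.

## Working session

There is one attempt and no reset: what is moved stays moved. The work goes in short steps, Python scripts to look and compute and a tool call to move; the robot and the scene stay as the last step left them, time stands still between calls to the robot, and variables do not carry over. Pictures are saved under pics/ and viewed, and the job is handed in when it is done.

Besides the shell and the picture viewer there is one more tool, called after "Request:" in YAML: its name, and indented under it one key for each argument. move_arm: Moves the arm, as the interface text tells. Its arguments: {"type":"object","properties":{"rows":{"type":"array"}},"required":["rows"]}

```bash
mkdir -p pics
python3 - <<'E'
from plant import manip
import cv2,numpy as np
s=manip.state()
for k,v in s.items(): print(k,np.round(v,3))
for n in ["scene","side","wrist"]:
    f=manip.grab_frame(n); cv2.imwrite(f"pics/{n}0.png",f["color"][:,:,::-1]); np.savez(f"{n}0.npz",**f)
    print(n,f["intrinsics"].round(1).tolist(),(-f["R"].T@f["t"]).round(3),f["R"].round(2).tolist())
E
```

```text
time 0.0
joint_pos [ 1.069  0.053  1.614  0.     1.476 -0.119]
joint_vel [-0.001 -0.001  0.     0.001  0.001  0.   ]
joint_efforts [ 0.0000e+00 -3.9368e+01 -3.7018e+01 -0.0000e+00  7.0000e-03 -0.0000e+00]
tool_pos [0.233 0.579 0.23 ]
tool_rot [-0.     0.19   0.982 -0.001]
contact_force [ 0.622 -0.242 -0.293]
ft_torque [-0.021  0.015  0.031]
gripper_width 0.998
scene [[480.7, 0.0, 283.7], [0.0, 480.7, 209.6], [0.0, 0.0, 1.0]] [1.102 0.76  1.05 ] [[-0.81, 0.58, -0.0], [0.42, 0.58, -0.7], [-0.4, -0.57, -0.72]]
side [[540.4, 0.0, 279.7], [0.0, 540.4, 217.2], [0.0, 0.0, 1.0]] [ 0.382 -0.975  1.178] [[0.99, -0.15, 0.02], [-0.1, -0.73, -0.68], [0.12, 0.67, -0.73]]
wrist [[295.8, 0.0, 278.5], [0.0, 295.8, 209.5], [0.0, 0.0, 1.0]] [0.167 0.607 0.374] [[0.37, 0.93, -0.0], [0.89, -0.36, 0.28], [0.26, -0.11, -0.96]]
```

View pics/scene0.png

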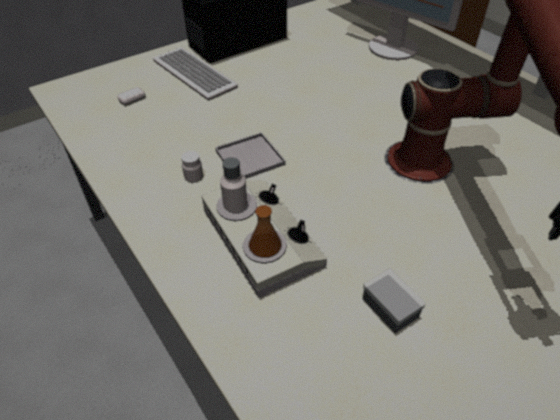

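View pics/side0.png

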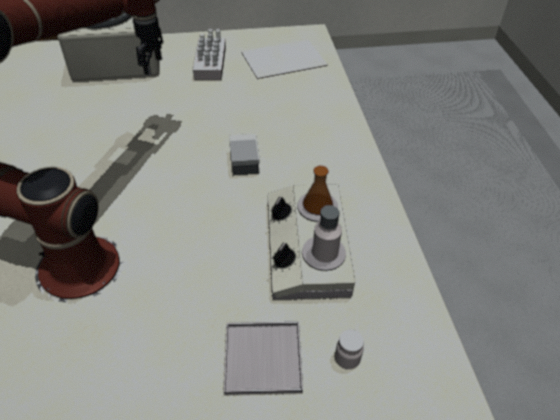

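View pics/wrist0.png

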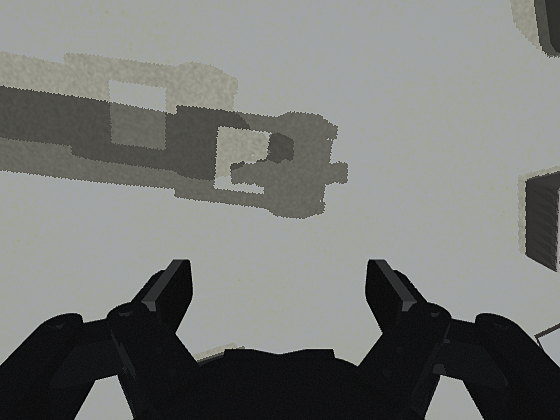

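The scene and side pictures show the bottle on the right plate (side ~328,240) and the flask on the left one. The tray is to the right (side ~263,357) with the jar beyond it, and the tip box is on the left. I'll enlarge for detail.

Run:
```python
import cv2
a=cv2.imread("pics/side0.png")[150:400,215:375]; cv2.imwrite("pics/side0z.png",cv2.resize(a,None,fx=2.4*1,fy=2.4,interpolation=cv2.INTER_CUBIC))
a=cv2.imread("pics/scene0.png")[120:300,170:345]; cv2.imwrite("pics/scene0z.png",cv2.resize(a,None,fx=3.3,fy=3.3,interpolation=cv2.INTER_CUBIC))
```

```text
(no output)
```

View pics/side0z.png

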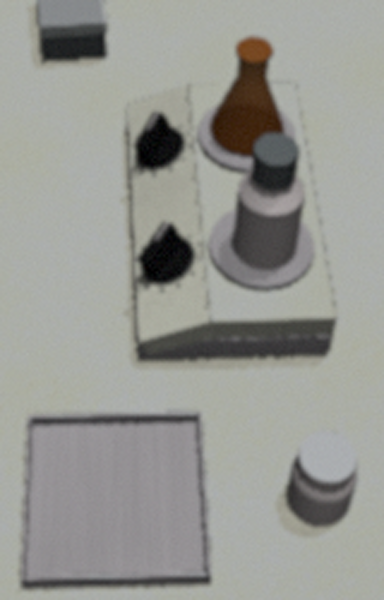

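View pics/scene0z.png

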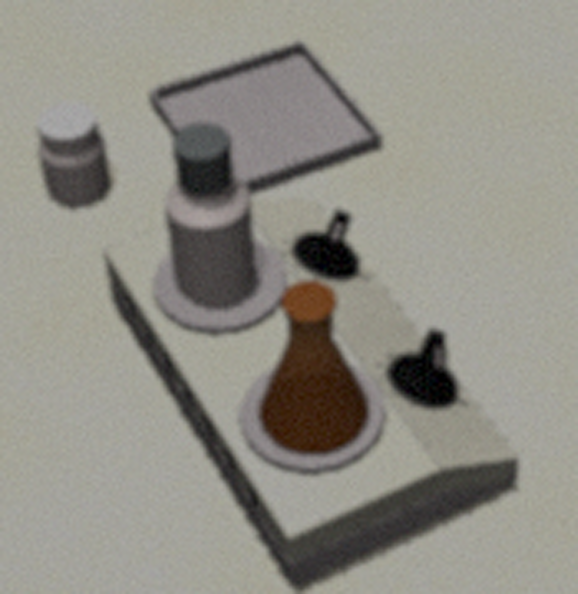

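```bash
cat > h.py <<'E'
import numpy as np
def cam(f): 
    d=np.load(f) if isinstance(f,str) else f
    return d["intrinsics"],d["R"],d["t"]
def ray(c,u,v,z):
    K,R,t=c; o=-R.T@t; d=R.T@np.linalg.solve(K,[u,v,1.]); return o+d*(z-o[2])/d[2]
def proj(c,X):
    K,R,t=c; p=K@(R@np.asarray(X,float)+t); return p[:2]/p[2]
E
python3 - <<'E'
from h import *
S=cam("side0.npz");C=cam("scene0.npz")
def s(u,v,z,n): print("side",n,ray(S,215+(u+.5)/2.4-.5,150+(v+.5)/2.4-.5,z).round(4))
def c(u,v,z,n): print("scene",n,ray(C,170+(u+.5)/3.3-.5,120+(v+.5)/3.3-.5,z).round(4))
s(335,318,.073,"backright top");s(297,82,.073,"backleft top");s(210,322,.073,"break right");s(190,85,.073,"break left");s(138,345,.04,"frontright");s(128,103,.04,"frontleft")
c(108,250,.073,"backright");c(290,542,.073,"backleft");c(440,470,.073,"break left");c(517,462,.04,"frontleft")
s(274,150,.237,"cap");c(203,141,.237,"cap")
s(262,244,.082,"plateR");c(220,285,.082,"plateR");s(245,138,.082,"plateL");c(313,418,.082,"plateL")
for p in [(30,417),(200,415),(210,582),(22,585)]: s(*p,.02,"tray")
for p in [(152,96),(300,44),(381,144)]: c(*p,.02,"tray")
s(254,48,.212,"flask top");c(309,300,.212,"flask top")
s(327,460,.085,"jar");c(69,122,.085,"jar")
E
```

```text
side backright top [ 0.7079 -0.2088  0.073 ]
side backleft top [0.7496 0.1476 0.073 ]
side break right [ 0.577  -0.1952  0.073 ]
side break left [0.6174 0.1605 0.073 ]
side frontright [ 0.5019 -0.1905  0.04  ]
side frontleft [0.542 0.173 0.04 ]
scene backright [ 0.7091 -0.2037  0.073 ]
scene backleft [0.7507 0.1534 0.073 ]
scene break left [0.6184 0.1644 0.073 ]
scene frontleft [0.5465 0.174  0.04  ]
side cap [ 0.6498 -0.1124  0.237 ]
scene cap [ 0.6534 -0.1079  0.237 ]
side plateR [ 0.6506 -0.107   0.082 ]
scene plateR [ 0.6554 -0.1005  0.082 ]
side plateL [0.6643 0.0535 0.082 ]
scene plateL [0.6734 0.0696 0.082 ]
side tray [ 0.3812 -0.2493  0.02  ]
side tray [ 0.5548 -0.2722  0.02  ]
side tray [ 0.5323 -0.4518  0.02  ]
side tray [ 0.3579 -0.429   0.02  ]
scene tray [ 0.5393 -0.4323  0.02  ]
scene tray [ 0.3652 -0.4172  0.02  ]
scene tray [ 0.3911 -0.2315  0.02  ]
side flask top [0.6684 0.0663 0.212 ]
scene flask top [0.6701 0.0667 0.212 ]
side jar [ 0.656  -0.3777  0.085 ]
scene jar [ 0.659  -0.3687  0.085 ]
```

```bash
cat >> h.py <<'E'
from scipy.spatial.transform import Rotation as Ro
def Rt(s): q=np.array(s["tool_rot"]); return Ro.from_quat(q[[1,2,3,0]])
yaw=-np.radians(6.66); Rc=Ro.from_euler("z",yaw).as_matrix(); Oc=np.array([.625,-.0158,0])
def con(p): return Oc+Rc@np.array(p)
def delta(s,X,R=None):
    R0=Rt(s); d=R0.inv().apply(np.array(X)-s["tool_pos"]); print("shift mm",(d*1000).round(1))
    if R is not None: print("rotvec deg",np.degrees((R0.inv()*R).as_rotvec()).round(2))
E
python3 - <<'E'
from h import *
from plant import manip
s=manip.state(); delta(s,[.58,-.10,.36])
S=cam("side0.npz");C=cam("scene0.npz")
k=con([-.0716,-.085,.0656]);print(k,(proj(S,k)-[215,150])*2.4,(proj(C,k)-[170,120])*3.3)
E
```

```text
shift mm [-575.4 -500.8 -129. ]
[ 0.54402509 -0.09192243  0.0656    ] [162.45472408 252.83503632] [331.70603682 250.71643605]
```

Request:
move_arm:
  rows:
    - {"tx":-0.035,"ty":-0.03,"tz":-0.015,"jaw":0}
    - {"tx":-0.035,"ty":-0.03,"tz":-0.015,"jaw":0}
    - {"tx":-0.035,"ty":-0.03,"tz":-0.015,"jaw":0}
    - {"tx":-0.035,"ty":-0.03,"tz":-0.015,"jaw":0}
    - {"tx":-0.035,"ty":-0.03,"tz":-0.015,"jaw":0}
    - {"tx":-0.035,"ty":-0.03,"tz":-0.015,"jaw":0}
    - {"tx":-0.035,"ty":-0.03,"tz":-0.01,"jaw":0}
    - {"tx":-0.035,"ty":-0.03,"tz":-0.01,"jaw":0}
    - {"tx":-0.035,"ty":-0.03,"tz":-0.01,"jaw":0}
    - {"tx":-0.035,"ty":-0.03,"tz":-0.01,"jaw":0}
    - {"tx":-0.035,"ty":-0.03,"tz":0,"jaw":0}
    - {"tx":-0.035,"ty":-0.03,"tz":0,"jaw":0}

```text
schema error: expected keys tx, ty, tz, ax, ay, az, jaw
```

Run:
```python
from h import *
from plant import manip
s=manip.state(); print(s["time"],s["tool_pos"],s["joint_pos"],s["tool_rot"]); delta(s,[.58,-.10,.36])
```

```text
0.15 [0.23323488 0.57933538 0.23031923] [ 1.06896055e+00  5.32535920e-02  1.61397223e+00  1.36591517e-05
  1.47598026e+00 -1.18994816e-01] [-2.52887834e-04  1.90254202e-01  9.81734530e-01 -7.66082791e-04]
shift mm [-575.4 -500.8 -129. ]
```

Request:
move_arm:
  rows:
    - {"tx":-0.035,"ty":-0.03,"tz":-0.015,"ax":0,"ay":0,"az":0,"jaw":0}
    - {"tx":-0.035,"ty":-0.03,"tz":-0.015,"ax":0,"ay":0,"az":0,"jaw":0}
    - {"tx":-0.035,"ty":-0.03,"tz":-0.015,"ax":0,"ay":0,"az":0,"jaw":0}
    - {"tx":-0.035,"ty":-0.03,"tz":-0.015,"ax":0,"ay":0,"az":0,"jaw":0}
    - {"tx":-0.035,"ty":-0.03,"tz":-0.015,"ax":0,"ay":0,"az":0,"jaw":0}
    - {"tx":-0.035,"ty":-0.03,"tz":-0.015,"ax":0,"ay":0,"az":0,"jaw":0}
    - {"tx":-0.035,"ty":-0.03,"tz":-0.01,"ax":0,"ay":0,"az":0,"jaw":0}
    - {"tx":-0.035,"ty":-0.03,"tz":-0.01,"ax":0,"ay":0,"az":0,"jaw":0}
    - {"tx":-0.035,"ty":-0.03,"tz":-0.01,"ax":0,"ay":0,"az":0,"jaw":0}
    - {"tx":-0.035,"ty":-0.03,"tz":-0.01,"ax":0,"ay":0,"az":0,"jaw":0}
    - {"tx":-0.035,"ty":-0.03,"tz":0,"ax":0,"ay":0,"az":0,"jaw":0}
    - {"tx":-0.035,"ty":-0.03,"tz":0,"ax":0,"ay":0,"az":0,"jaw":0}

```text
time: 1.35
tool_pos: [0.4946, 0.0741, 0.3622]
tool_rot: [0.0, 0.184, 0.983, -0.005]
contact_force: [0.6, 0.6, -0.6]
gripper_width: 1.001
```

Run:
```python
from h import *
from plant import manip
s=manip.state(); print(s["time"],s["tool_pos"],s["joint_pos"],s["tool_rot"]); delta(s,[.58,-.10,.36])
```

```text
1.35 [0.49463246 0.07408614 0.36219131] [ 0.00478196 -0.2898995   1.7130356  -0.00897303  1.72014239 -1.19631474] [ 8.58716083e-06  1.84449496e-01  9.82831616e-01 -4.51646640e-03]
shift mm [-142.7 -131.3    3.6]
```

Request:
move_arm:
  rows:
    - {"tx":-0.035,"ty":-0.03,"tz":0,"ax":0,"ay":0,"az":0,"jaw":0}
    - {"tx":-0.035,"ty":-0.03,"tz":0,"ax":0,"ay":0,"az":0,"jaw":0}
    - {"tx":-0.035,"ty":-0.03,"tz":0,"ax":0,"ay":0,"az":0,"jaw":0}
    - {"tx":-0.02,"ty":-0.03,"tz":0,"ax":0,"ay":0,"az":0,"jaw":0}
    - {"tx":0,"ty":0,"tz":0,"ax":0,"ay":0,"az":0,"jaw":0}

```text
time: 1.85
tool_pos: [0.5701, -0.0952, 0.361]
tool_rot: [-0.001, 0.188, 0.982, -0.005]
contact_force: [-0.1, 0.4, -0.2]
gripper_width: 1.0
```

Run:
```python
from h import *
from plant import manip
import cv2
s=manip.state(); print(s["time"],s["tool_pos"],s["joint_pos"],s["tool_rot"])
f=manip.grab_frame("wrist"); np.savez("wrist1.npz",**f); cv2.imwrite("pics/wrist1.png",f["color"][:,:,::-1])
```

```text
1.85 [ 0.57012664 -0.09521264  0.36101545] [-0.28963521 -0.10109429  1.5514379  -0.0094338   1.69258306 -1.4834237 ] [-0.00113632  0.18794722  0.98216774 -0.00459106]
```

View pics/wrist1.png

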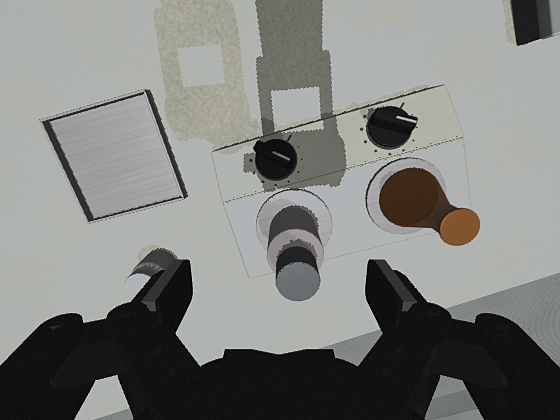

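The wrist view shows the right knob at (276,158) with its white line, the tray corners at left, the bottle and its cap at (297,281), and the flask. I'll zoom in on the knob.

Run:
```python
from h import *
import cv2
a=cv2.imread("pics/wrist1.png"); cv2.imwrite("pics/wrist1z.png",cv2.resize(a[120:200,230:330],None,fx=7,fy=7,interpolation=cv2.INTER_CUBIC))
W=cam("wrist1.npz")
for n,u in [("tray",(40,120)),("tray",(149,90)),("tray",(187,197)),("tray",(90,222))]: print(n,ray(W,*u,.02))
for n,u,z in [("cap",(297,281),.237),("conFR",(213,151),.04),("conFL",(444,85),.04),("breakR",(224,200),.073),("BR",(248,278),.073),("breakL",(464,138),.073),("plateR",(294,222),.082),("plateL",(405,197),.082)]:
    print(n,ray(W,*u,z).round(4))
print(con([-.105,-.18,.04]),con([-.105,.18,.04]),con([-.03,-.18,.073]),con([.105,-.18,.073]),con([-.03,.18,.073]),con([.034,-.085,.082]),con([.034,.085,.082]))
```

```text
tray [ 0.35987456 -0.42123687  0.02      ]
tray [ 0.38504265 -0.23890315  0.02      ]
tray [ 0.55798653 -0.26079146  0.02      ]
tray [ 0.53597423 -0.43892651  0.02      ]
cap [ 0.6537 -0.1093  0.237 ]
conFR [ 0.5047 -0.182   0.04  ]
conFL [0.543 0.17  0.04 ]
breakR [ 0.5769 -0.1895  0.073 ]
BR [ 0.7112 -0.208   0.073 ]
breakL [0.6191 0.1637 0.073 ]
plateR [ 0.6453 -0.1029  0.082 ]
plateL [0.6686 0.062  0.082 ]
[ 0.49983263 -0.18240771  0.04      ] [0.54158448 0.17516296 0.04      ] [ 0.57432652 -0.19110601  0.073     ] [ 0.70841552 -0.20676296  0.073     ] [0.61607837 0.16646465 0.073     ] [ 0.64891249 -0.10416964  0.082     ] [0.66862864 0.06468318 0.082     ]
```

View pics/wrist1z.png

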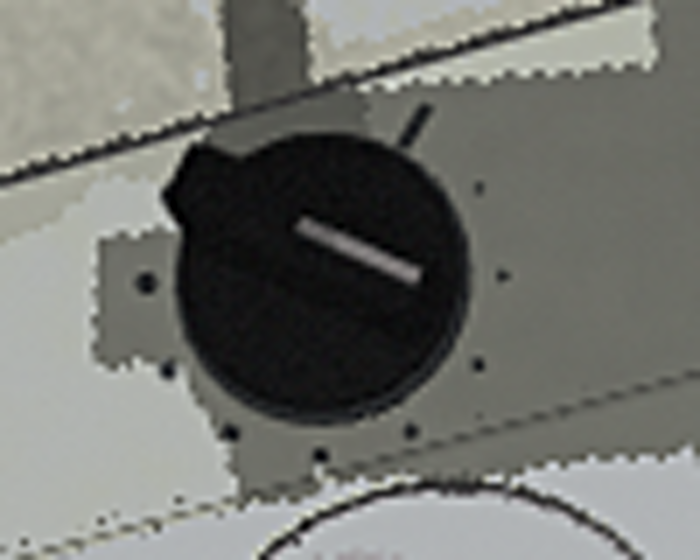

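```bash
cat >> h.py <<'E'
th=np.radians(24); nk=Rc@np.array([-np.sin(th),0,np.cos(th)]); upk=Rc@np.array([np.cos(th),0,np.sin(th)]); yk=Rc@np.array([0,1,0])
def rayplane(c,u,v,P,n):
    K,R,t=c; o=-R.T@t; d=R.T@np.linalg.solve(K,[u,v,1.]); return o+d*((P-o)@n)/(d@n)
Pk=con([-.0675,-.085,.0565])   # panel point on right knob axis
def panel(c,u,v,h):
    p=rayplane(c,u,v,Pk+h*nk,nk)-Pk-h*nk; return np.array([p@upk,p@yk])
E
python3 - <<'E'
from h import *
W=cam("wrist1.npz")
z=lambda u,v:(230+(u+.5)/7-.5,120+(v+.5)/7-.5)
P=[]
for n,u,h in [("tip",(420,275),.039),("inner",(300,222),.039),("skirt L",(178,280),.010),("skirt R",(470,270),.010),("skirt bot",(330,427),.01),("dash in",(404,147),0),("dash out",(428,105),0)]:
    p=panel(W,*z(*u),h); print(n,(p*1000).round(1),"ang from upslope acw",np.degrees(np.arctan2(p[1],p[0])).round(1))
    P.append(p)
d=P[0]-P[1]; print("line dir",np.degrees(np.arctan2(d[1],d[0])), np.linalg.norm(d))
d=P[-1]-P[-2]; print("dash dir",np.degrees(np.arctan2(d[1],d[0])), np.linalg.norm(d))
E
```

```text
tip [19.9 18. ] ang from upslope acw 42.2
inner [ 3.3 -2.1] ang from upslope acw -32.7
skirt L [ -1.6 -31.7] ang from upslope acw -92.9
skirt R [12.8 28.2] ang from upslope acw 65.6
skirt bot [37.5 -7.9] ang from upslope acw -11.9
dash in [-20.5  21.2] ang from upslope acw 133.9
dash out [-28.1  28.4] ang from upslope acw 134.7
line dir 50.44943479082588 0.026135120683070216
dash dir 136.78588702051306 0.010523457993307738
```

Run:
```python
from h import *
import cv2
W=cam("wrist1.npz")
z=lambda u,v:(230+(u+.5)/7-.5,120+(v+.5)/7-.5)
D=np.array([panel(W,*z(*u),0) for u in [(480,187),(504,275),(479,364),(411,432),(320,456),(231,432),(168,370),(147,283)]])*1000
A=np.c_[2*D,np.ones(len(D))]; x=np.linalg.lstsq(A,(D**2).sum(1),rcond=None)[0]
print("centre",x[:2],"r",np.sqrt(x[2]+x[:2]@x[:2])); print(np.degrees(np.arctan2(*(D-x[:2]).T[::-1])).round(1))
# other views of bar top: side, scene
S=cam("side0.npz");C=cam("scene0.npz")
for h in(0,.01,.039): 
  p=Pk+upk*.004-yk*.0015+nk*h; print(p,(proj(S,p)-[215,150])*2.4,(proj(C,p)-[170,120])*3.3)
```

```text
centre [ 3.22719686 -2.34774745] r 38.576861504114895
[ 106.    75.8   45.8   15.3  -14.6  -44.7  -74.1 -104.1]
[ 0.55155298 -0.09431162  0.05812695] [169.40429788 258.02230403] [323.43578817 258.6196266 ]
[ 0.54751306 -0.09383989  0.0672624 ] [165.89520968 252.8815562 ] [327.22244642 249.74481656]
[ 0.5357973  -0.0924719   0.09375522] [155.5255884  237.69025716] [338.36193888 223.63713189]
```

```bash
cat >> h.py <<'E'
Pc=Pk+.0035*upk-.002*yk
def kR(phi):
    p=np.radians(phi); b=np.cos(p)*upk+np.sin(p)*yk; return Ro.from_matrix(np.c_[b,np.cross(-nk,b),-nk])
E
python3 - <<'E'
from h import *
from plant import manip
s=manip.state(); print(Pc); delta(s,Pc+.2*nk,kR(49.7)); r=(Rt(s).inv()*kR(49.7)).as_rotvec(degrees=True)/15; print(r.round(3))
E
```

```text
[ 0.5510413  -0.09475527  0.05792358]
shift mm [ 95.5 -28.  120.7]
rotvec deg [-27.59  -8.09 113.49]
[-1.84  -0.539  7.566]
```

Request:
move_arm:
  rows:
    - {"tx":0,"ty":0,"tz":0,"ax":-1.84,"ay":-0.54,"az":7.57,"jaw":100}
    - {"tx":0,"ty":0,"tz":0,"ax":-1.84,"ay":-0.54,"az":7.57,"jaw":100}
    - {"tx":0,"ty":0,"tz":0,"ax":-1.84,"ay":-0.54,"az":7.57,"jaw":100}
    - {"tx":0,"ty":0,"tz":0,"ax":-1.84,"ay":-0.54,"az":7.57,"jaw":100}
    - {"tx":0,"ty":0,"tz":0,"ax":-1.84,"ay":-0.54,"az":7.57,"jaw":100}
    - {"tx":0,"ty":0,"tz":0,"ax":-1.84,"ay":-0.54,"az":7.57,"jaw":100}
    - {"tx":0,"ty":0,"tz":0,"ax":-1.84,"ay":-0.54,"az":7.57,"jaw":100}
    - {"tx":0,"ty":0,"tz":0,"ax":-1.84,"ay":-0.54,"az":7.57,"jaw":100}
    - {"tx":0,"ty":0,"tz":0,"ax":-1.84,"ay":-0.54,"az":7.57,"jaw":100}
    - {"tx":0,"ty":0,"tz":0,"ax":-1.84,"ay":-0.54,"az":7.57,"jaw":100}
    - {"tx":0,"ty":0,"tz":0,"ax":-1.84,"ay":-0.54,"az":7.57,"jaw":100}
    - {"tx":0,"ty":0,"tz":0,"ax":-1.84,"ay":-0.54,"az":7.57,"jaw":100}

```text
time: 3.1
tool_pos: [0.5663, -0.0773, 0.3591]
tool_rot: [0.08, 0.836, 0.518, 0.162]
contact_force: [-0.2, 0.2, 0.1]
gripper_width: 0.611
```

Run:
```python
from h import *
from plant import manip
s=manip.state(); print(s["joint_pos"],s["gripper_width"],s["tool_pos"]); delta(s,Pc+.2*nk,kR(49.7))
```

```text
[-0.34047698 -0.35343537  1.79725837  0.15425255  1.36823877  0.11472475] 0.6107335279424815 [ 0.56626043 -0.07726569  0.35911069]
shift mm [ -68.9 -112.8   76.5]
rotvec deg [-5.31 -1.9  19.61]
```

Request:
move_arm:
  rows:
    - {"tx":0,"ty":0,"tz":0,"ax":-1.8,"ay":-0.65,"az":6.7,"jaw":100}
    - {"tx":0,"ty":0,"tz":0,"ax":-1.8,"ay":-0.65,"az":6.7,"jaw":100}
    - {"tx":0,"ty":0,"tz":0,"ax":-1.8,"ay":-0.65,"az":6.7,"jaw":100}
    - {"tx":0,"ty":0,"tz":0,"ax":0,"ay":0,"az":0,"jaw":100}

```text
time: 3.5
tool_pos: [0.564, -0.0708, 0.3586]
tool_rot: [0.097, 0.913, 0.35, 0.185]
contact_force: [0.1, 0.3, -0.4]
gripper_width: 0.609
```

Run:
```python
from h import *
from plant import manip
s=manip.state(); delta(s,Pc+.1*nk,kR(49.7))
```

```text
shift mm [-106.2  -82.3  170.2]
rotvec deg [ 0.11 -0.11 -1.04]
```

Request:
move_arm:
  rows:
    - {"tx":-0.036,"ty":-0.028,"tz":0.01,"ax":0,"ay":0,"az":-0.5,"jaw":100}
    - {"tx":-0.036,"ty":-0.028,"tz":0.01,"ax":0,"ay":0,"az":-0.5,"jaw":100}
    - {"tx":-0.034,"ty":-0.026,"tz":0.01,"ax":0,"ay":0,"az":0,"jaw":100}
    - {"tx":0,"ty":0,"tz":0.04,"ax":0,"ay":0,"az":0,"jaw":100}
    - {"tx":0,"ty":0,"tz":0.04,"ax":0,"ay":0,"az":0,"jaw":100}
    - {"tx":0,"ty":0,"tz":0.04,"ax":0,"ay":0,"az":0,"jaw":100}
    - {"tx":0,"ty":0,"tz":0,"ax":0,"ay":0,"az":0,"jaw":100}

```text
time: 4.2
tool_pos: [0.5013, -0.0852, 0.1689]
tool_rot: [0.103, 0.903, 0.371, 0.19]
contact_force: [-0.7, -0.4, -0.8]
gripper_width: 0.608
```

Run:
```python
from h import *
from plant import manip
import cv2
s=manip.state(); delta(s,Pc+.015*nk,kR(49.7)); print(s["joint_pos"])
f=manip.grab_frame("wrist"); np.savez("wrist2.npz",**f); cv2.imwrite("pics/wrist2.png",f["color"][:,:,::-1])
f=manip.grab_frame("side"); cv2.imwrite("pics/side2.png",cv2.resize(f["color"][130:330,200:400,::-1],None,fx=3,fy=3))
W=cam("wrist2.npz"); print(proj(W,Pc+.039*nk),proj(W,Pc+.039*nk+.025*kR(49.7).as_matrix()[:,0]))
```

```text
shift mm [ -3.8   2.1 106.9]
rotvec deg [ 0.55 -0.84  1.61]
[-0.37874178 -0.49767173  2.22635953  0.13684142  0.99599116  0.36142998]
[280.80329717 220.78943163] [281.78019926 190.42585607]
```

View pics/wrist2.png

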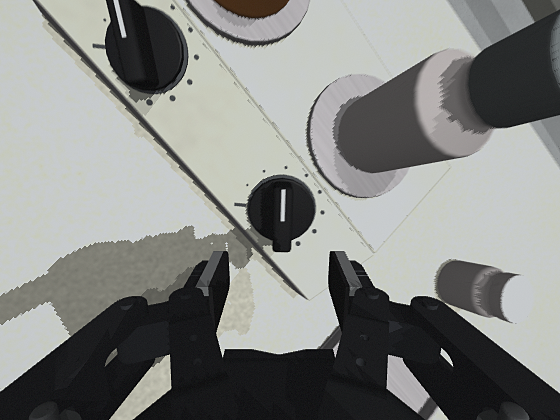

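View pics/side2.png

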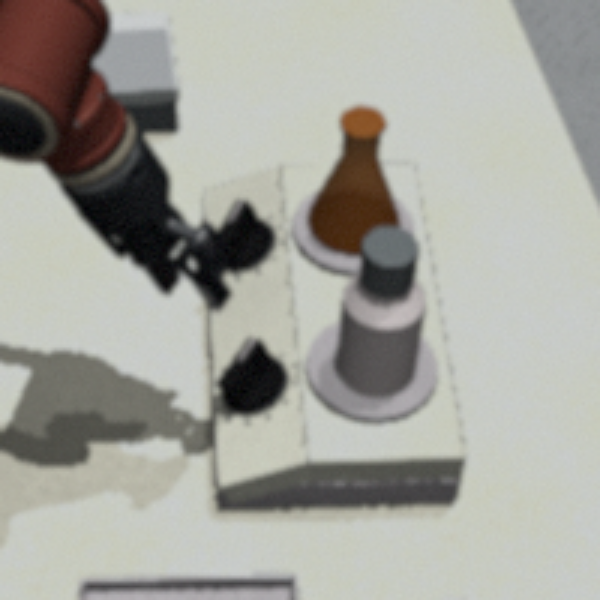

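Wrist2 agrees with the predicted pointer line to about 2 px: (283,190)–(283,220) against (282,190)–(281,221). The knob lies between the fingers, so I go down.

Request:
move_arm:
  rows:
    - {"tx":-0.002,"ty":0.002,"tz":0.03,"ax":0.5,"ay":-0.8,"az":1.6,"jaw":100}
    - {"tx":-0.002,"ty":0.002,"tz":0.03,"ax":0,"ay":0,"az":0,"jaw":100}
    - {"tx":0,"ty":0,"tz":0.02,"ax":0,"ay":0,"az":0,"jaw":100}
    - {"tx":0,"ty":0,"tz":0,"ax":0,"ay":0,"az":0,"jaw":100}

```text
time: 4.7
tool_pos: [0.5456, -0.0982, 0.1177]
tool_rot: [0.109, 0.906, 0.36, 0.196]
contact_force: [-0.4, -0.1, -0.9]
gripper_width: 0.606
```

Run:
```python
from h import *
from plant import manip
s=manip.state(); delta(s,Pc+.015*nk,kR(49.7))
```

```text
shift mm [-10.2 -18.9  40.9]
rotvec deg [ 1.69 -0.96  0.37]
```

Request:
move_arm:
  rows:
    - {"tx":-0.006,"ty":-0.01,"tz":0,"ax":0.9,"ay":-0.5,"az":0,"jaw":100}
    - {"tx":-0.004,"ty":-0.009,"tz":0,"ax":0.8,"ay":-0.5,"az":0.4,"jaw":100}
    - {"tx":0,"ty":0,"tz":0,"ax":0,"ay":0,"az":0,"jaw":100}

```text
time: 5.0
tool_pos: [0.5284, -0.0918, 0.1154]
tool_rot: [0.1, 0.909, 0.359, 0.185]
contact_force: [-0.2, -0.6, 0.1]
gripper_width: 0.61
```

Run:
```python
from h import *
from plant import manip
import cv2
s=manip.state(); delta(s,Pc+.015*nk,kR(49.7));print(s["joint_pos"],s["joint_vel"])
f=manip.grab_frame("wrist"); np.savez("wrist3.npz",**f); cv2.imwrite("pics/wrist3.png",f["color"][:,:,::-1])
W=cam("wrist3.npz"); print(proj(W,Pc+.039*nk),proj(W,Pc+.039*nk+.025*kR(49.7).as_matrix()[:,0]))
```

```text
shift mm [-2.  -1.9 46.8]
rotvec deg [ 0.31 -0.14  0.07]
[-0.36314589 -0.33481711  2.20382669  0.13082512  0.86328987  0.3911634 ] [-0.00333769 -0.02634546 -0.01328832  0.00125602  0.00368426 -0.00618042]
[274.8972718  250.12515473] [274.81723037 210.88642993]
```

View pics/wrist3.png

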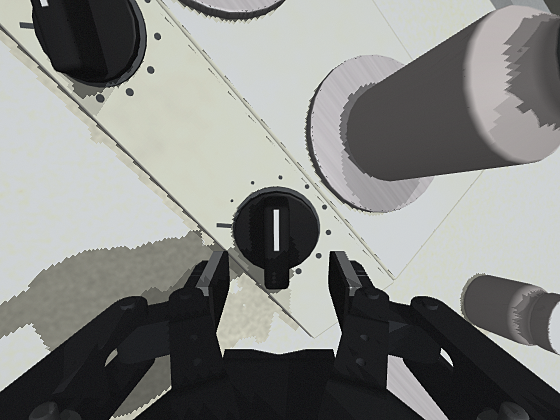

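The line is at u≈276 (predicted 275), v 210–250, as predicted. I descend slowly.

Request:
move_arm:
  rows:
    - {"tx":-0.002,"ty":-0.001,"tz":0.012,"ax":0.3,"ay":0,"az":0,"jaw":100}
    - {"tx":0,"ty":0,"tz":0.012,"ax":0,"ay":0,"az":0,"jaw":100}
    - {"tx":0,"ty":0,"tz":0.01,"ax":0,"ay":0,"az":0,"jaw":100}
    - {"tx":0,"ty":0,"tz":0,"ax":0,"ay":0,"az":0,"jaw":100}

```text
time: 5.45
tool_pos: [0.5423, -0.0948, 0.0832]
tool_rot: [0.099, 0.909, 0.359, 0.186]
contact_force: [-1.1, -0.1, -0.7]
gripper_width: 0.607
```

Run:
```python
from h import *
from plant import manip
s=manip.state(); delta(s,Pc+.015*nk,kR(49.7));print(s["joint_vel"])
```

```text
shift mm [-0.8 -2.5 11.6]
rotvec deg [ 0.23 -0.26  0.1 ]
[ 0.00243832  0.00465289 -0.00724816  0.00023128 -0.00411234  0.00103794]
```

Request:
move_arm:
  rows:
    - {"tx":-0.001,"ty":-0.002,"tz":0.006,"ax":0.2,"ay":-0.2,"az":0,"jaw":100}
    - {"tx":0,"ty":0,"tz":0.005,"ax":0,"ay":0,"az":0,"jaw":100}
    - {"tx":0,"ty":0,"tz":0,"ax":0,"ay":0,"az":0,"jaw":255}
    - {"tx":0,"ty":0,"tz":0,"ax":0,"ay":0,"az":0,"jaw":255}
    - {"tx":0,"ty":0,"tz":0,"ax":0,"ay":0,"az":0,"jaw":255}
    - {"tx":0,"ty":0,"tz":0,"ax":0,"ay":0,"az":0,"jaw":255}
    - {"tx":0,"ty":0,"tz":0,"ax":0,"ay":0,"az":0,"jaw":255}

```text
time: 6.15
tool_pos: [0.545, -0.0947, 0.0701]
tool_rot: [0.098, 0.91, 0.36, 0.183]
contact_force: [3.1, -1.1, -2.8]
gripper_width: 0.177
```

Run:
```python
from h import *
from plant import manip
import cv2
s=manip.state(); delta(s,Pc+.015*nk,kR(49.7));print(s["gripper_width"],s["contact_force"],s["ft_torque"],s["joint_pos"])
f=manip.grab_frame("wrist"); np.savez("wrist4.npz",**f); cv2.imwrite("pics/wrist4.png",f["color"][:,:,::-1])
```

```text
shift mm [ 0.9 -0.  -1.4]
rotvec deg [-0.06  0.03  0.11]
0.1765550256644283 [ 3.11200428 -1.13610799 -2.82090569] [ 0.03884741  0.13702131 -0.02566271] [-0.35608944 -0.20864827  2.18696201  0.14052517  0.76122155  0.37940435]
```

View pics/wrist4.png

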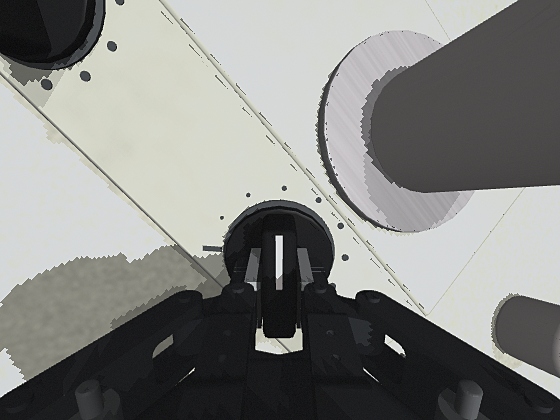

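The bar is gripped (width 15 mm, the white line at u≈279 between the pads). I turn it anticlockwise, which is −az.

Request:
move_arm:
  rows:
    - {"tx":0,"ty":0,"tz":0,"ax":0,"ay":0,"az":-6,"jaw":255}
    - {"tx":0,"ty":0,"tz":0,"ax":0,"ay":0,"az":-6,"jaw":255}
    - {"tx":0,"ty":0,"tz":0,"ax":0,"ay":0,"az":-6,"jaw":255}
    - {"tx":0,"ty":0,"tz":0,"ax":0,"ay":0,"az":-6,"jaw":255}
    - {"tx":0,"ty":0,"tz":0,"ax":0,"ay":0,"az":0,"jaw":255}

```text
time: 6.7
tool_pos: [0.5449, -0.0947, 0.07]
tool_rot: [0.135, 0.811, 0.547, 0.158]
contact_force: [2.3, -0.1, -3.0]
gripper_width: 0.173
```

Run:
```python
from h import *
from plant import manip
s=manip.state(); delta(s,Pc+.0145*nk,kR(135));delta(s,Pc+.0145*nk,kR(73.7));print(s["gripper_width"],s["contact_force"],s["ft_torque"],s["joint_pos"])
```

```text
shift mm [ 0.8  0.5 -0.9]
rotvec deg [-1.000e-02 -3.000e-02 -6.038e+01]
shift mm [ 0.8  0.5 -0.9]
rotvec deg [-0.03 -0.02  0.92]
0.17257248609833367 [ 2.34048458 -0.10636158 -2.95445112] [-0.13418621  0.13040438  0.0670597 ] [-0.3562881  -0.20926258  2.18775595  0.14126981  0.760348   -0.05429204]
```

Clean. 60° are left; I continue.

Request:
move_arm:
  rows:
    - {"tx":0,"ty":0,"tz":0,"ax":0,"ay":0,"az":-6,"jaw":255}
    - {"tx":0,"ty":0,"tz":0,"ax":0,"ay":0,"az":-6,"jaw":255}
    - {"tx":0,"ty":0,"tz":0,"ax":0,"ay":0,"az":-6,"jaw":255}
    - {"tx":0,"ty":0,"tz":0,"ax":0,"ay":0,"az":-6,"jaw":255}
    - {"tx":0,"ty":0,"tz":0,"ax":0,"ay":0,"az":-6,"jaw":255}
    - {"tx":0,"ty":0,"tz":0,"ax":0,"ay":0,"az":-6,"jaw":255}
    - {"tx":0,"ty":0,"tz":0,"ax":0,"ay":0,"az":-6,"jaw":255}
    - {"tx":0,"ty":0,"tz":0,"ax":0,"ay":0,"az":-6,"jaw":255}
    - {"tx":0,"ty":0,"tz":0,"ax":0,"ay":0,"az":-6,"jaw":255}
    - {"tx":0,"ty":0,"tz":0,"ax":0,"ay":0,"az":0,"jaw":255}

```text
time: 7.7
tool_pos: [0.5446, -0.0948, 0.0699]
tool_rot: [0.193, 0.47, 0.858, 0.078]
contact_force: [1.5, 0.4, -2.5]
gripper_width: 0.172
```

```bash
cat > st.py <<'E'
from h import *
from plant import manip
s=manip.state(); delta(s,Pc+.0145*nk,kR(135));print(s["gripper_width"],s["contact_force"].round(1),s["ft_torque"].round(2),"tz",np.dot(s["ft_torque"],Rt(s).as_matrix()[:,2]),s["joint_pos"].round(3))
E
python3 st.py
```

```text
shift mm [-0.1  1.2 -1. ]
rotvec deg [ 0.03  0.02 -5.78]
0.17167985739386046 [ 1.5  0.4 -2.5] [-0.08  0.1  -0.01] tz -0.032411422642750806 [-0.357 -0.21   2.189  0.142  0.759 -1.008]
```

Request:
move_arm:
  rows:
    - {"tx":0,"ty":0,"tz":0,"ax":0,"ay":0,"az":-3,"jaw":255}
    - {"tx":0,"ty":0,"tz":0,"ax":0,"ay":0,"az":-3,"jaw":255}
    - {"tx":0,"ty":0,"tz":0,"ax":0,"ay":0,"az":-2,"jaw":255}
    - {"tx":0,"ty":0,"tz":0,"ax":0,"ay":0,"az":-2,"jaw":255}

```text
time: 8.1
tool_pos: [0.5446, -0.0948, 0.0699]
tool_rot: [0.199, 0.402, 0.892, 0.064]
contact_force: [-1.0, -2.5, -1.3]
gripper_width: 0.173
```

```bash
python3 st.py
```

```text
shift mm [-0.2  1.2 -0.9]
rotvec deg [0.12 0.01 3.13]
0.17320418945326038 [-1.  -2.5 -1.3] [ 0.34  0.27 -1.85] tz 1.811031216263893 [-0.358 -0.211  2.19   0.144  0.759 -1.166]
```

The moment is 1.8 N m, so the knob is at its stop. I relax, open and look.

Request:
move_arm:
  rows:
    - {"tx":0,"ty":0,"tz":0,"ax":0,"ay":0,"az":0,"jaw":255}
    - {"tx":0,"ty":0,"tz":0,"ax":0,"ay":0,"az":1,"jaw":140}
    - {"tx":0,"ty":0,"tz":0,"ax":0,"ay":0,"az":0,"jaw":110}
    - {"tx":0,"ty":0,"tz":0,"ax":0,"ay":0,"az":0,"jaw":110}
    - {"tx":0,"ty":0,"tz":-0.015,"ax":0,"ay":0,"az":0,"jaw":110}
    - {"tx":0,"ty":0,"tz":-0.03,"ax":0,"ay":0,"az":0,"jaw":110}
    - {"tx":0,"ty":0,"tz":-0.03,"ax":0,"ay":0,"az":0,"jaw":110}
    - {"tx":0,"ty":0,"tz":0,"ax":0,"ay":0,"az":0,"jaw":110}

```text
time: 8.9
tool_pos: [0.5133, -0.0909, 0.1411]
tool_rot: [0.197, 0.413, 0.886, 0.066]
contact_force: [0.3, 0.3, 2.5]
gripper_width: 0.568
```

```bash
python3 st.py
python3 - <<'E'
from h import *
from plant import manip
import cv2
f=manip.grab_frame("wrist"); np.savez("wrist5.npz",**f); cv2.imwrite("pics/wrist5.png",f["color"][:,:,::-1])
E
```

```text
shift mm [-0.3  0.9 76.9]
rotvec deg [ 0.05 -0.03  1.64]
0.5675275644052359 [0.3 0.3 2.5] [0.02 0.18 0.01] tz -0.014375480909591513 [-0.375 -0.413  2.213  0.131  0.939 -1.129]
```

View pics/wrist5.png

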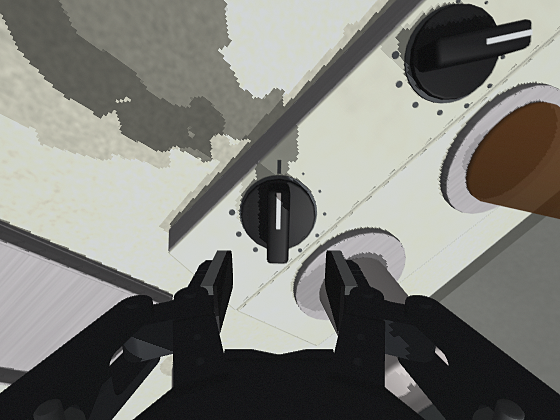

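Run:
```python
from h import *
import cv2
W=cam("wrist5.npz")
a=cv2.imread("pics/wrist5.png"); cv2.imwrite("pics/wrist5z.png",cv2.resize(a[150:270,230:330],None,fx=5,fy=5,interpolation=cv2.INTER_CUBIC))
g=cv2.cvtColor(a,cv2.COLOR_BGR2GRAY)
ys,xs=np.where(g[185:240,268:290]>140); ys+=185; xs+=268; print(len(xs))
t=[xs[ys==y].mean() for y in sorted(set(ys))]; yy=sorted(set(ys)); print(yy[0],yy[-1],t[0],t[-1])
p=panel(W,t[1],yy[1],.039);q=panel(W,t[-2],yy[-2],.039);d=p-q; print(np.degrees(np.arctan2(d[1],d[0])),d,p)
ys,xs=np.where(g[155:173,272:288]<110); ys+=155; xs+=272; print(len(ys),ys.min(),ys.max())
yy=sorted(set(ys)); t=[xs[ys==y].mean() for y in yy]; c=np.polyfit(yy,t,1); p=panel(W,np.polyval(c,yy[0]),yy[0],0);q=panel(W,np.polyval(c,yy[-1]),yy[-1],0);d=p-q; print(np.degrees(np.arctan2(d[1],d[0])),p,q)
```

```text
141
194 228 278.5 277.5
134.91877822182911 [-0.01630857  0.01635487] [-0.01450725  0.01479073]
53 160 172
135.71696101438005 [-0.02814896  0.02775667] [-0.02134513  0.02112102]
```

View pics/wrist5z.png

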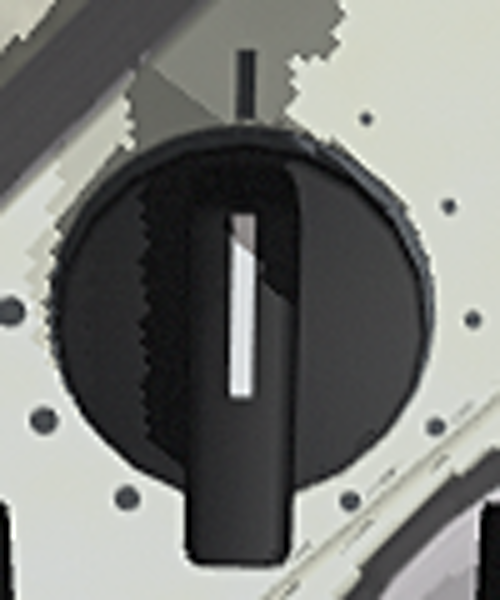

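The pointer is at 134.9° against the dash's 135.7°, so the knob is off and in line with the dash. Next is the bottle. First I rise straight up.

```bash
cat >> h.py <<'E'
def down(s):
    x=Rt(s).as_matrix()[:,0].copy(); x[2]=0; x/=np.linalg.norm(x); z=np.array([0,0,-1.]); return Ro.from_matrix(np.c_[x,np.cross(z,x),z])
E
python3 - <<'E'
from h import *
from plant import manip
s=manip.state(); p=np.array(s["tool_pos"]); p[2]=.37; delta(s,p,down(s)); print(Rt(s).as_matrix().round(2))
E
```

```text
shift mm [ -67.6   64.4 -211.3]
rotvec deg [16.82 16.9   2.52]
[[-0.58  0.71  0.4 ]
 [ 0.76  0.65 -0.05]
 [-0.29  0.28 -0.91]]
```

Request:
move_arm:
  rows:
    - {"tx":-0.012,"ty":0.011,"tz":-0.037,"ax":0,"ay":0,"az":0,"jaw":0}
    - {"tx":-0.012,"ty":0.011,"tz":-0.037,"ax":0,"ay":0,"az":0,"jaw":0}
    - {"tx":-0.012,"ty":0.011,"tz":-0.037,"ax":0,"ay":0,"az":0,"jaw":0}
    - {"tx":-0.012,"ty":0.011,"tz":-0.037,"ax":0,"ay":0,"az":0,"jaw":0}
    - {"tx":-0.012,"ty":0.011,"tz":-0.037,"ax":0,"ay":0,"az":0,"jaw":0}
    - {"tx":-0.012,"ty":0.011,"tz":-0.037,"ax":0,"ay":0,"az":0,"jaw":0}
    - {"tx":0,"ty":0,"tz":0,"ax":5.6,"ay":5.6,"az":0.8,"jaw":0}
    - {"tx":0,"ty":0,"tz":0,"ax":5.6,"ay":5.6,"az":0.8,"jaw":0}
    - {"tx":0,"ty":0,"tz":0,"ax":5.6,"ay":5.6,"az":0.8,"jaw":0}
    - {"tx":0,"ty":0,"tz":0,"ax":0,"ay":0,"az":0,"jaw":0}

```text
time: 9.95
tool_pos: [0.5131, -0.092, 0.3756]
tool_rot: [-0.016, 0.442, 0.897, -0.005]
contact_force: [-0.2, -0.4, -0.9]
gripper_width: 0.997
```

Run:
```python
from h import *
from plant import manip
s=manip.state(); print(s["tool_pos"],s["joint_pos"]); delta(s,[.6525,-.1095,.32],down(s))
```

```text
[ 0.51312527 -0.0919835   0.37555931] [-0.31704788 -0.21759778  1.63184186 -0.00592162  1.75984157 -0.97264352]
shift mm [-100.   101.1   50.9]
rotvec deg [-1.33 -1.35  0.02]
```

Request:
move_arm:
  rows:
    - {"tx":-0.025,"ty":0.025,"tz":0,"ax":-0.7,"ay":-0.7,"az":0,"jaw":0}
    - {"tx":-0.025,"ty":0.025,"tz":0.01,"ax":-0.6,"ay":-0.6,"az":0,"jaw":0}
    - {"tx":-0.025,"ty":0.025,"tz":0.02,"ax":0,"ay":0,"az":0,"jaw":0}
    - {"tx":-0.025,"ty":0.026,"tz":0.02,"ax":0,"ay":0,"az":0,"jaw":0}
    - {"tx":0,"ty":0,"tz":0,"ax":0,"ay":0,"az":0,"jaw":0}

```text
time: 10.45
tool_pos: [0.6589, -0.1097, 0.3156]
tool_rot: [0.002, 0.441, 0.897, 0.001]
contact_force: [-0.4, 0.3, -1.1]
gripper_width: 0.999
```

Run:
```python
from h import *
from plant import manip
import cv2
s=manip.state(); print(s["tool_pos"],s["joint_pos"]); delta(s,[.6525,-.1095,.197],down(s))
f=manip.grab_frame("wrist"); np.savez("wrist6.npz",**f); cv2.imwrite("pics/wrist6.png",f["color"][:,:,::-1])
W=cam("wrist6.npz"); print(proj(W,[.6525,-.1095,.237]))
```

```text
[ 0.658853   -0.10969581  0.31559399] [-0.27711307  0.11501084  1.40805527  0.00192735  1.61486341 -0.93422819]
shift mm [  4.2  -5.4 118.6]
rotvec deg [0.21 0.1  0.  ]
[271.23162579 212.16975583]
```

View pics/wrist6.png

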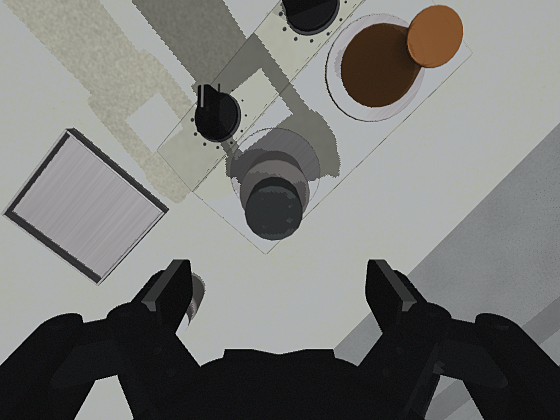

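The cap top is at (273,211) against the predicted (271,212). I correct the offset and descend.

Request:
move_arm:
  rows:
    - {"tx":0.004,"ty":-0.005,"tz":0.01,"ax":0.2,"ay":0.1,"az":0,"jaw":0}
    - {"tx":0,"ty":0,"tz":0.02,"ax":0,"ay":0,"az":0,"jaw":0}
    - {"tx":0,"ty":0,"tz":0.02,"ax":0,"ay":0,"az":0,"jaw":0}
    - {"tx":0,"ty":0,"tz":0,"ax":0,"ay":0,"az":0,"jaw":0}

```text
time: 10.9
tool_pos: [0.6493, -0.1092, 0.2713]
tool_rot: [0.006, 0.441, 0.898, 0.001]
contact_force: [-0.2, 0.1, -0.8]
gripper_width: 1.001
```

Run:
```python
from h import *
from plant import manip
s=manip.state(); delta(s,[.6525,-.1095,.196],down(s))
```

```text
shift mm [-1.5  1.8 75.3]
rotvec deg [0.43 0.54 0.  ]
```

Request:
move_arm:
  rows:
    - {"tx":-0.001,"ty":0.002,"tz":0.018,"ax":0.4,"ay":0.5,"az":0,"jaw":0}
    - {"tx":0,"ty":0,"tz":0.018,"ax":0,"ay":0,"az":0,"jaw":0}
    - {"tx":0,"ty":0,"tz":0.018,"ax":0,"ay":0,"az":0,"jaw":0}
    - {"tx":0,"ty":0,"tz":0,"ax":0,"ay":0,"az":0,"jaw":0}

```text
time: 11.3
tool_pos: [0.6519, -0.109, 0.2188]
tool_rot: [0.004, 0.441, 0.898, 0.001]
contact_force: [-0.5, 0.3, -0.1]
gripper_width: 1.0
```

Run:
```python
from h import *
from plant import manip
import cv2
s=manip.state(); delta(s,[.6525,-.1095,.196],down(s)); print(s["contact_force"])
f=manip.grab_frame("wrist"); cv2.imwrite("pics/wrist7.png",f["color"][:,:,::-1])
W=cam(f); print(proj(W,[.6525,-.1095,.237]))
```

```text
shift mm [-0.6  0.  22.8]
rotvec deg [0.3  0.39 0.  ]
[-0.49934199  0.33668461 -0.14043058]
[277.51896612 282.11862251]
```

View pics/wrist7.png

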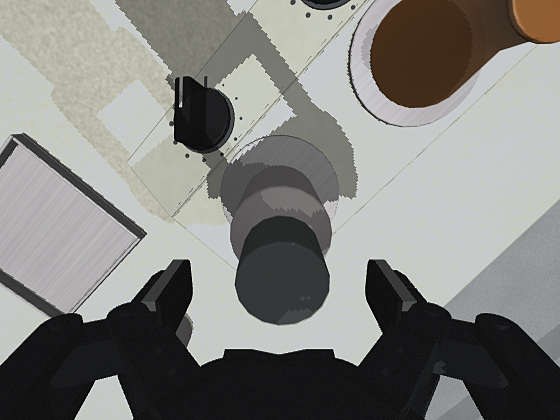

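The cap is at (282,283), centred between the fingers. I go down the rest and close.

Request:
move_arm:
  rows:
    - {"tx":0,"ty":0.0015,"tz":0.012,"ax":0.3,"ay":0.4,"az":0,"jaw":0}
    - {"tx":0,"ty":0,"tz":0.011,"ax":0,"ay":0,"az":0,"jaw":0}
    - {"tx":0,"ty":0,"tz":0,"ax":0,"ay":0,"az":0,"jaw":80}
    - {"tx":0,"ty":0,"tz":0,"ax":0,"ay":0,"az":0,"jaw":100}
    - {"tx":0,"ty":0,"tz":0,"ax":0,"ay":0,"az":0,"jaw":255}
    - {"tx":0,"ty":0,"tz":0,"ax":0,"ay":0,"az":0,"jaw":255}
    - {"tx":0,"ty":0,"tz":0,"ax":0,"ay":0,"az":0,"jaw":255}
    - {"tx":0,"ty":0,"tz":0,"ax":0,"ay":0,"az":0,"jaw":255}

```text
time: 12.15
tool_pos: [0.6555, -0.1087, 0.1987]
tool_rot: [0.003, 0.441, 0.898, 0.0]
contact_force: [0.1, -0.3, -0.8]
gripper_width: 0.524
```

Run:
```python
from h import *
from plant import manip
import cv2
s=manip.state(); delta(s,[.6525,-.1095,.196],down(s)); print(s["contact_force"],s["gripper_width"]*85)
f=manip.grab_frame("side"); cv2.imwrite("pics/side8.png",cv2.resize(f["color"][130:330,200:400,::-1],None,fx=3,fy=3))
```

```text
shift mm [ 1.3 -2.9  2.6]
rotvec deg [0.2  0.28 0.  ]
[ 0.05231721 -0.26831206 -0.82913397] 44.565722800871576
```

View pics/side8.png

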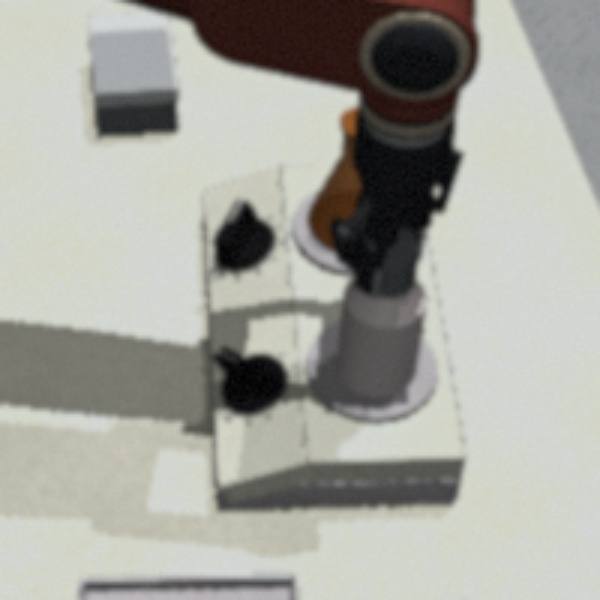

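Gripped (opening 44.6 mm ≈ the 46 mm cap). I lift.

Request:
move_arm:
  rows:
    - {"tx":0,"ty":0,"tz":-0.01,"ax":0,"ay":0,"az":0,"jaw":255}
    - {"tx":0,"ty":0,"tz":-0.02,"ax":0,"ay":0,"az":0,"jaw":255}
    - {"tx":0,"ty":0,"tz":-0.02,"ax":0,"ay":0,"az":0,"jaw":255}
    - {"tx":0,"ty":0,"tz":-0.02,"ax":0,"ay":0,"az":0,"jaw":255}
    - {"tx":0,"ty":0,"tz":-0.01,"ax":0,"ay":0,"az":0,"jaw":255}
    - {"tx":0,"ty":0,"tz":0,"ax":0,"ay":0,"az":0,"jaw":255}

```text
time: 12.8
tool_pos: [0.654, -0.1081, 0.2812]
tool_rot: [0.001, 0.441, 0.898, 0.0]
contact_force: [0.1, 0.1, -3.6]
gripper_width: 0.522
```

Run:
```python
from h import *
from plant import manip
import cv2
s=manip.state(); delta(s,[.459,-.344,.26],down(s)); print(s["contact_force"],s["gripper_width"]*85,s["joint_pos"])
f=manip.grab_frame("side"); cv2.imwrite("pics/side9.png",cv2.resize(f["color"][130:400,200:400,::-1],None,fx=2.2,fy=2.2))
```

```text
shift mm [ -67.3 -298.6   20.9]
rotvec deg [0.07 0.08 0.  ]
[ 0.12361837  0.13633853 -3.62503647] 44.38300695536491 [-2.76049981e-01  1.15341859e-01  1.46398835e+00  2.58230180e-04
  1.56043565e+00 -9.34478907e-01]
```

View pics/side9.png

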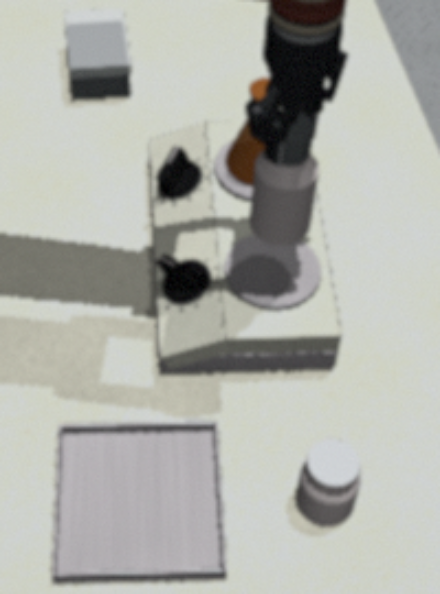

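The bottle is lifted and upright, clear of the plate. I carry it to the tray.

Request:
move_arm:
  rows:
    - {"tx":-0.003,"ty":-0.015,"tz":0,"ax":0,"ay":0,"az":0,"jaw":255}
    - {"tx":-0.006,"ty":-0.028,"tz":0,"ax":0,"ay":0,"az":0,"jaw":255}
    - {"tx":-0.006,"ty":-0.028,"tz":0,"ax":0,"ay":0,"az":0,"jaw":255}
    - {"tx":-0.006,"ty":-0.028,"tz":0,"ax":0,"ay":0,"az":0,"jaw":255}
    - {"tx":-0.006,"ty":-0.028,"tz":0,"ax":0,"ay":0,"az":0,"jaw":255}
    - {"tx":-0.006,"ty":-0.028,"tz":0,"ax":0,"ay":0,"az":0,"jaw":255}
    - {"tx":-0.006,"ty":-0.028,"tz":0,"ax":0,"ay":0,"az":0,"jaw":255}
    - {"tx":-0.006,"ty":-0.028,"tz":0,"ax":0,"ay":0,"az":0,"jaw":255}
    - {"tx":-0.006,"ty":-0.028,"tz":0,"ax":0,"ay":0,"az":0,"jaw":255}
    - {"tx":-0.006,"ty":-0.02,"tz":0,"ax":0,"ay":0,"az":0,"jaw":255}
    - {"tx":0,"ty":-0.01,"tz":0,"ax":0,"ay":0,"az":0,"jaw":255}
    - {"tx":0,"ty":0,"tz":0,"ax":0,"ay":0,"az":0,"jaw":255}

```text
time: 14.05
tool_pos: [0.4552, -0.3266, 0.2622]
tool_rot: [-0.014, 0.442, 0.897, -0.001]
contact_force: [-0.3, 0.9, -2.8]
gripper_width: 0.525
```

Run:
```python
from h import *
from plant import manip
s=manip.state(); delta(s,[.459,-.344,.121],down(s)); print(s["tool_pos"],s["contact_force"],s["gripper_width"]*85,s["joint_pos"])
```

```text
shift mm [-19.7  -5.6 140.9]
rotvec deg [-0.8  -1.43  0.01]
[ 0.4551653  -0.32656423  0.26224479] [-0.30959249  0.94382977 -2.81812656] 44.651645357819504 [-0.75032606 -0.09938178  1.71125638 -0.00967528  1.5566778  -1.40605604]
```

Request:
move_arm:
  rows:
    - {"tx":-0.01,"ty":-0.003,"tz":0,"ax":-0.4,"ay":-0.7,"az":0,"jaw":255}
    - {"tx":-0.01,"ty":-0.003,"tz":0.01,"ax":-0.4,"ay":-0.7,"az":0,"jaw":255}
    - {"tx":0,"ty":0,"tz":0.02,"ax":0,"ay":0,"az":0,"jaw":255}
    - {"tx":0,"ty":0,"tz":0.02,"ax":0,"ay":0,"az":0,"jaw":255}
    - {"tx":0,"ty":0,"tz":0.02,"ax":0,"ay":0,"az":0,"jaw":255}
    - {"tx":0,"ty":0,"tz":0.02,"ax":0,"ay":0,"az":0,"jaw":255}
    - {"tx":0,"ty":0,"tz":0,"ax":0,"ay":0,"az":0,"jaw":255}

```text
time: 14.75
tool_pos: [0.4679, -0.3451, 0.1684]
tool_rot: [0.003, 0.438, 0.899, 0.001]
contact_force: [-0.9, 0.4, -3.2]
gripper_width: 0.526
```

Run:
```python
from h import *
from plant import manip
import cv2
s=manip.state(); delta(s,[.459,-.344,.121],down(s)); print(s["tool_pos"],s["contact_force"])
f=manip.grab_frame("side"); cv2.imwrite("pics/side10.png",cv2.resize(f["color"][200:400,170:370,::-1],None,fx=3,fy=3))
```

```text
shift mm [ 6.5 -6.5 47.3]
rotvec deg [0.25 0.28 0.  ]
[ 0.46785966 -0.34506539  0.1683744 ] [-0.91237097  0.35283111 -3.20534502]
```

View pics/side10.png

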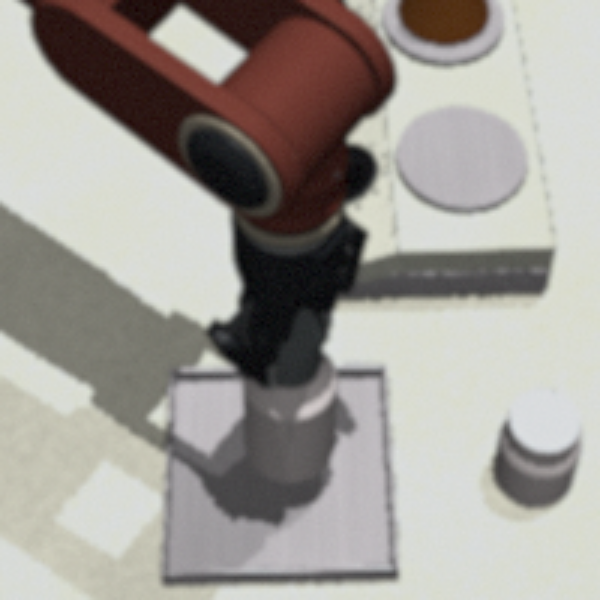

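The bottle is over the tray, near its middle. I lower it, slowly at the end.

Request:
move_arm:
  rows:
    - {"tx":0.004,"ty":-0.004,"tz":0.012,"ax":0.25,"ay":0.3,"az":0,"jaw":255}
    - {"tx":0.002,"ty":-0.002,"tz":0.012,"ax":0,"ay":0,"az":0,"jaw":255}
    - {"tx":0,"ty":0,"tz":0.01,"ax":0,"ay":0,"az":0,"jaw":255}
    - {"tx":0,"ty":0,"tz":0,"ax":0,"ay":0,"az":0,"jaw":255}

```text
time: 15.2
tool_pos: [0.462, -0.3458, 0.1373]
tool_rot: [0.004, 0.438, 0.899, -0.001]
contact_force: [-0.8, 0.3, -2.6]
gripper_width: 0.522
```

Run:
```python
from h import *
from plant import manip
s=manip.state(); delta(s,[.459,-.344,.121],down(s)); print(s["tool_pos"],s["contact_force"])
```

```text
shift mm [ 3.3 -1.3 16.3]
rotvec deg [0.06 0.47 0.  ]
[ 0.46196013 -0.34575967  0.13729833] [-0.79296072  0.28136671 -2.61109653]
```

Request:
move_arm:
  rows:
    - {"tx":0,"ty":0,"tz":0.005,"ax":0,"ay":0.4,"az":0,"jaw":255}
    - {"tx":0,"ty":0,"tz":0.005,"ax":0,"ay":0,"az":0,"jaw":255}
    - {"tx":0,"ty":0,"tz":0.003,"ax":0,"ay":0,"az":0,"jaw":255}
    - {"tx":0,"ty":0,"tz":0,"ax":0,"ay":0,"az":0,"jaw":255}

```text
time: 15.6
tool_pos: [0.4625, -0.3465, 0.1242]
tool_rot: [0.002, 0.438, 0.899, 0.0]
contact_force: [-0.3, 0.6, -2.9]
gripper_width: 0.526
```

Run:
```python
from h import *
from plant import manip
s=manip.state(); delta(s,[.459,-.344,.121],down(s)); print(s["tool_pos"],s["contact_force"])
```

```text
shift mm [ 4.1 -1.3  3.2]
rotvec deg [0.08 0.15 0.  ]
[ 0.46253325 -0.34648954  0.12417043] [-0.28726802  0.58060114 -2.91590174]
```

Request:
move_arm:
  rows:
    - {"tx":0,"ty":0,"tz":0.002,"ax":0,"ay":0,"az":0,"jaw":255}
    - {"tx":0,"ty":0,"tz":0.002,"ax":0,"ay":0,"az":0,"jaw":255}
    - {"tx":0,"ty":0,"tz":0,"ax":0,"ay":0,"az":0,"jaw":255}

```text
time: 15.9
tool_pos: [0.4631, -0.347, 0.1208]
tool_rot: [0.002, 0.438, 0.899, -0.0]
contact_force: [0.4, 0.3, -2.2]
gripper_width: 0.517
```

Request:
move_arm:
  rows:
    - {"tx":0,"ty":0,"tz":0.002,"ax":0,"ay":0,"az":0,"jaw":255}
    - {"tx":0,"ty":0,"tz":0,"ax":0,"ay":0,"az":0,"jaw":255}

```text
time: 16.1
tool_pos: [0.4638, -0.3479, 0.1212]
tool_rot: [0.004, 0.438, 0.899, -0.001]
contact_force: [0.7, 0.2, -3.5]
gripper_width: 0.526
```

Request:
move_arm:
  rows:
    - {"tx":0,"ty":0,"tz":0.004,"ax":0,"ay":0.3,"az":0,"jaw":255}
    - {"tx":0,"ty":0,"tz":0,"ax":0,"ay":0,"az":0,"jaw":255}

```text
time: 16.3
tool_pos: [0.4655, -0.3499, 0.1215]
tool_rot: [0.004, 0.438, 0.899, -0.001]
contact_force: [-0.1, 1.2, -3.4]
gripper_width: 0.525
```

Run:
```python
from h import *
from plant import manip
import cv2
s=manip.state(); print(s["tool_pos"],s["contact_force"],s["ft_torque"],s["joint_pos"],s["joint_efforts"],s["joint_vel"]); delta(s,[.459,-.344,.118],down(s))
f=manip.grab_frame("side"); cv2.imwrite("pics/side11.png",cv2.resize(f["color"][200:400,170:370,::-1],None,fx=3,fy=3))
f=manip.grab_frame("scene"); cv2.imwrite("pics/scene11.png",cv2.resize(f["color"][60:260,150:350,::-1],None,fx=3,fy=3))
```

```text
[ 0.46551514 -0.34990081  0.12153277] [-0.12210579  1.19828989 -3.36276144] [0.00192123 0.02840868 0.04677293] [-7.72801977e-01  3.95688491e-02  1.81573429e+00  1.05587711e-03
  1.27848382e+00 -1.43769114e+00] [-3.50919866e-02 -3.84303868e+01 -3.66720808e+01 -1.01490223e-02
  3.67788726e-02 -3.69497822e-03] [-0.00116361 -0.01369618 -0.01199757 -0.0034833   0.00604384 -0.00052728]
shift mm [ 8.7 -1.5  3.5]
rotvec deg [0.12 0.44 0.  ]
```

View pics/side11.png

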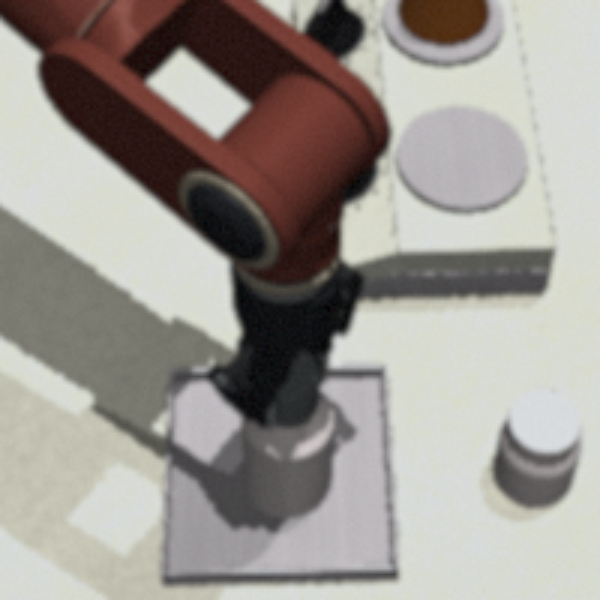

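View pics/scene11.png

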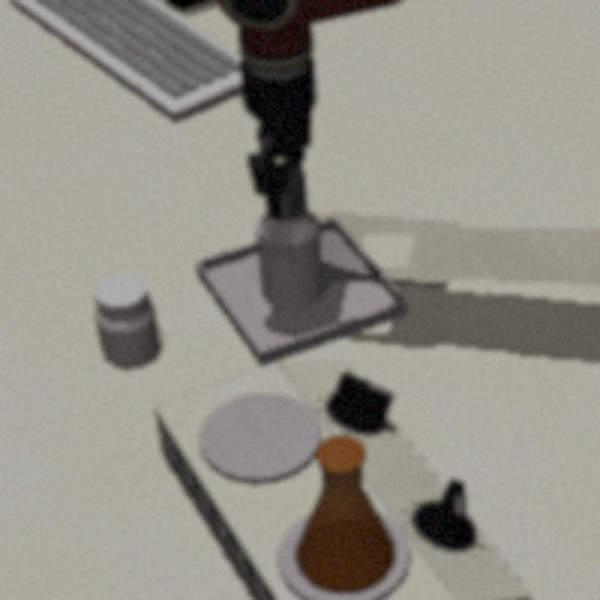

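Both views show the bottle upright inside the tray and just above or on the floor. Small steps are being lost, so I take a slightly larger one with an xy correction.

Request:
move_arm:
  rows:
    - {"tx":0.005,"ty":-0.001,"tz":0.004,"ax":0.1,"ay":0.4,"az":0,"jaw":255}
    - {"tx":0.004,"ty":0,"tz":0.004,"ax":0,"ay":0,"az":0,"jaw":255}

```text
time: 16.6
tool_pos: [0.4643, -0.3486, 0.1207]
tool_rot: [0.009, 0.438, 0.899, -0.003]
contact_force: [-0.9, -2.2, 10.8]
gripper_width: 0.526
```

Contact (+10.8 N) at z = 0.1207, the predicted height: the bottle is on the floor. I release it gently.

Request:
move_arm:
  rows:
    - {"tx":0,"ty":0,"tz":0,"ax":0,"ay":0,"az":0,"jaw":255}
    - {"tx":0,"ty":0,"tz":0,"ax":0,"ay":0,"az":0,"jaw":100}
    - {"tx":0,"ty":0,"tz":0,"ax":0,"ay":0,"az":0,"jaw":40}
    - {"tx":0,"ty":0,"tz":0,"ax":0,"ay":0,"az":0,"jaw":0}
    - {"tx":0,"ty":0,"tz":0,"ax":0,"ay":0,"az":0,"jaw":0}
    - {"tx":0,"ty":0,"tz":0,"ax":0,"ay":0,"az":0,"jaw":0}

```text
time: 17.2
tool_pos: [0.4639, -0.3479, 0.1195]
tool_rot: [0.009, 0.438, 0.899, -0.003]
contact_force: [-0.3, 0.5, -0.8]
gripper_width: 0.996
```

Run:
```python
from h import *
from plant import manip
import cv2
s=manip.state(); print(s["tool_pos"],s["contact_force"],s["gripper_width"])
f=manip.grab_frame("wrist"); cv2.imwrite("pics/wrist12.png",f["color"][:,:,::-1])
```

```text
[ 0.4638924  -0.34790334  0.11950257] [-0.34816036  0.46418934 -0.83155001] 0.9964000193255862
```

View pics/wrist12.png

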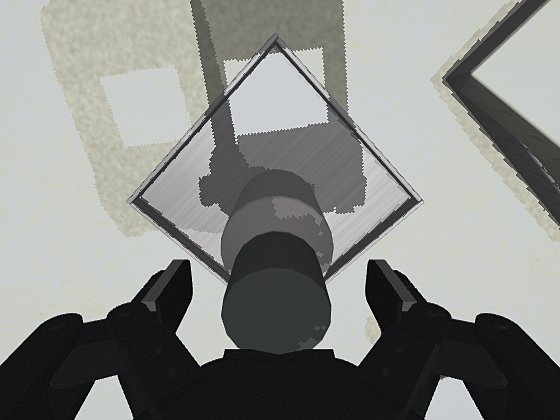

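The fingers are open and clear of the cap, which is centred at u≈277. I go straight up.

Request:
move_arm:
  rows:
    - {"tx":0,"ty":0,"tz":-0.015,"ax":0,"ay":0,"az":0,"jaw":0}
    - {"tx":0,"ty":0,"tz":-0.02,"ax":0,"ay":0,"az":0,"jaw":0}
    - {"tx":0,"ty":0,"tz":-0.025,"ax":0,"ay":0,"az":0,"jaw":0}
    - {"tx":0,"ty":0,"tz":-0.04,"ax":0,"ay":0,"az":0,"jaw":0}
    - {"tx":0,"ty":0,"tz":-0.04,"ax":0,"ay":0,"az":0,"jaw":0}
    - {"tx":0,"ty":0,"tz":-0.04,"ax":0,"ay":0,"az":0,"jaw":0}
    - {"tx":0,"ty":0,"tz":0,"ax":0,"ay":0,"az":0,"jaw":0}

```text
time: 17.95
tool_pos: [0.4607, -0.3449, 0.3113]
tool_rot: [0.009, 0.438, 0.899, -0.002]
contact_force: [0.7, -0.0, 1.5]
gripper_width: 0.999
```

Run:
```python
from h import *
from plant import manip
import cv2
s=manip.state(); print(s["tool_pos"],s["contact_force"],s["gripper_width"])
f=manip.grab_frame("wrist"); np.savez("wrist13.npz",**f);cv2.imwrite("pics/wrist13.png",f["color"][:,:,::-1])
f=manip.grab_frame("side"); np.savez("side13.npz",**f); cv2.imwrite("pics/side13.png",cv2.resize(f["color"][180:400,200:400,::-1],None,fx=2.7,fy=2.7))
```

```text
[ 0.46073119 -0.34488165  0.31127137] [ 0.74380367 -0.0384744   1.47252917] 0.9989927996850773
```

View pics/wrist13.png

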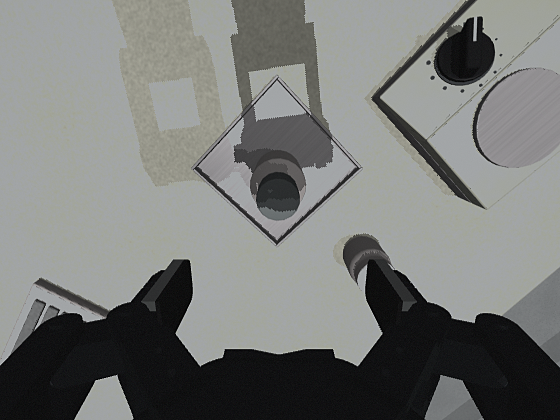

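View pics/side13.png

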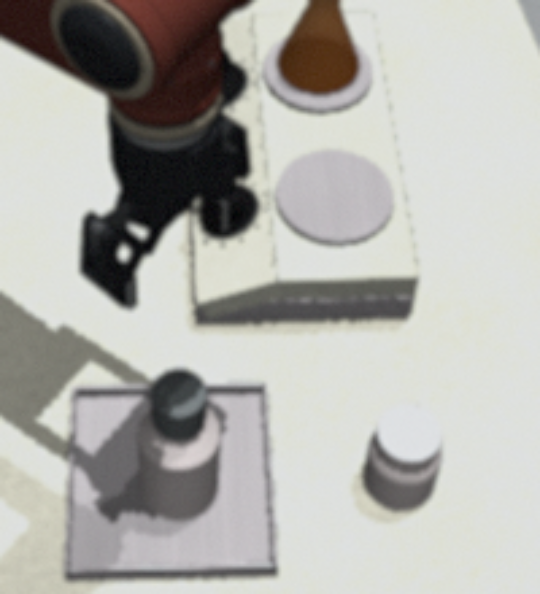

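Run:
```python
from h import *
from plant import manip
W=cam("wrist13.npz"); S=cam("side13.npz")
t=[ray(W,*p,.02)for p in[(277,76),(360,168),(277,244),(192,167)]]; print("tray",np.mean(t,0)); print("cap wrist",ray(W,278.5,197,.159))
print("cap side",ray(S,200+181/2.7,180+393/2.7,.159))
d=panel(W,475,17,.039)-panel(W,475.5,38,.039); print("pointer",np.degrees(np.arctan2(d[1],d[0])))
print(manip.job_done())
```

```text
tray [ 0.45764592 -0.34397852  0.02      ]
cap wrist [ 0.46437772 -0.34820121  0.159     ]
cap side [ 0.46621491 -0.35412925  0.159     ]
pointer 138.56739874553406
the job is handed in; nothing more can be done
None
```

I turned off the knob in front of the bottle and set the bottle down upright in the tray. The job is handed in; it reports no verdict.

- **Knob:** I gripped the right knob's bar and turned it about 85° anticlockwise until the wrist moment rose to 1.8 N m at the end stop. In the close-up after release, the pointer was at 134.9° and the scale's dash at 135.7°, nominally 135°. A rougher last check from farther away read 138.6°, just past the stop. I put that down to picking pixels by hand.
- **Bottle:** I lifted it by the cap, carried it over and lowered it until it touched the tray floor, at the tool height I had predicted. I then released it and moved clear. The last views show it upright, with the cap about 8 mm from the tray centre from the wrist camera and about 13 mm from the side camera.
- **Disagreement while lowering:** The last small downward moves first gave no rise in force and drifted the tool sideways by about 2 mm. A slightly larger move then showed clear contact at 10.8 N.
- **Other things:** The arm did not touch the flask, its knob, the box or the jar. They look unmoved in the pictures, but I did not re-measure them. I handed in after about 18 s of the 72 s.

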